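# Sort the fixture parts back to their places on an assembly bench

## Task

Clear the assembly bench by sorting the four loose parts: stand the two aluminium shaft-support blocks upright in the two-bay tray, one in each bay; lay the square steel bar centred in the notches of the bar rest; and lower the steel tumbler upright and gently into the tapered holder until it just rests inside, without ramming it. Leave the bottle, the jar and the screwdriver where they are.

Things in the scene. Friction and masses are not known exactly. Their poses are not given: they have to be found in the camera images.
- block_a_center (a point): Aluminium shaft-support block, an upside-down T: foot plate 48 (x) x 24 (y) x 9 high, with an upright 26 (x) x 24 (y) in its middle, 44 high over all, with a dark shaft hole through it along y. 110 g. The point is its centre, 22 mm above its underside; x runs along the foot, z up. Both side faces (y = +-12) are flat from bottom to top, so it is gripped across y, 24 mm wide. It stands on its foot on the bench. There are two of this kind, exactly alike.
- block_b_center (a point): The second shaft-support block, exactly like the first: same sizes, point and axes. Either block may go in either bay.
- bar_center (a point): Square steel bar, 110 long (x) x 16 x 16 mm, 150 g, small drilled holes near its ends, lying on the bench. The point is its centre, 8 mm above its underside; x runs along it. Gripped across y at its middle.
- cup_center (a point): Slender tapered round steel tumbler, standing open end up: 90 high, outside diameter 30 at the foot and 48 at the rim, wall 2.5 mm, floor 6 mm thick, 90 g. The point is on its axis, 45 mm above its underside (outside diameter 39 there, 42 mm at 60 mm up); z up. Once seated, its lowest 24 mm are inside the holder, so grip it in its upper half, about 60 mm above its underside, to keep the fingers clear of the holder's rim.
- tray: Shallow blue two-bay sorting tray, fixed: 130 (x) x 180 (y) x 22 high, walls and floor 4 mm. One dividing wall, along its x through its centre, makes two bays, each 122 (x) x 84 (y) inside, with their centres at y = +46 and y = -46 mm. Origin: centre of its underside on the bench, so the bay floors are at z = 4 mm. z up.
- rest: Blue bar rest, fixed: base plate 100 (x) x 60 (y) x 4 mm with two upright notched saddles, each 12 mm thick along x, at x = +-38 mm. Each saddle's notch is open at the top, 36 mm wide (y from -18 to +18), its floor 22 mm and its cheeks 32 mm above the bench. The bar lies along the rest's x axis across both saddles; between them (64 mm) there is room for fingers. Origin: centre of its underside on the bench; z up. A bar in place has its centre 30 mm above the bench.
- holder: Short blue tapered round holder for the tumbler, fixed, open at the top: 30 high, 49 outside diameter at the rim, wall 3 mm, on a flat round flange 68 across and 3 mm high. Inside it is 43 mm wide at the mouth and narrows downwards; its floor is 6 mm above the bench. The tumbler's foot comes to rest on this floor, with about 2.5 mm free all round; its centre is then 51 mm above the bench. Origin: on its axis, at the underside; z up.
- bottle_center (a point): Bystander: small amber bottle with a white cap, 32 diameter, 85 high, standing. The point is on its axis, 42 mm up. Leave it alone.
- jar_center (a point): Bystander: small white jar with a black lid, 48 diameter, 50 high, standing. The point is on its axis, 25 mm up. Leave it alone.
- driver: Bystander: black-handled screwdriver, 150 long, lying on the bench near the robot; its x axis runs along it. Leave it alone.

How it is judged:
At the end, for the whole second after the job is handed in: One block upright (0.1 rad) on the floor of each tray bay; bar in both notches, along the rest (0.25 rad), centred within 15 mm; tumbler upright (0.08 rad) on the holder's floor, its axis within 6 mm of the holder's; all at rest (((x of block_a_center in the frame of tray between -0.053 and 0.053 m and y of block_a_center in the frame of tray between 0.01 and 0.08 m and z of block_a_center in the frame of tray between 0.022 and 0.03 m and angle between each of block_a_center, block_b_center's own z axis and vertical below 0.1 rad and x of block_b_center in the frame of tray between -0.053 and 0.053 m and y of block_b_center in the frame of tray between -0.08 and -0.01 m and z of block_b_center in the frame of tray between 0.022 and 0.03 m) or (x of block_a_center in the frame of tray between -0.053 and 0.053 m and y of block_a_center in the frame of tray between -0.08 and -0.01 m and z of block_a_center in the frame of tray between 0.022 and 0.03 m and angle between each of block_a_center, block_b_center's own z axis and vertical below 0.1 rad and x of block_b_center in the frame of tray between -0.053 and 0.053 m and y of block_b_center in the frame of tray between 0.01 and 0.08 m and z of block_b_center in the frame of tray between 0.022 and 0.03 m)) and x of bar_center in the frame of rest between -0.015 and 0.015 m and y of bar_center in the frame of rest between -0.013 and 0.013 m and z of bar_center in the frame of rest between 0.027 and 0.033 m and angle between the x axis of bar_center and the x axis of rest, either way round below 0.25 rad and horizontal distance between cup_center and holder below 0.006 m and angle between cup_center's own z axis and vertical below 0.08 rad and z of cup_center in the frame of holder between 0.047 and 0.054 m and linear speed of each of block_a, block_b, bar, cup below 0.02 m/s); the robot touches nothing.
It fails at once if the tumbler is rammed or dropped hard into the holder (more than 30 N between them) (contact force between cup and holder above 30 N).
It fails at once if the bottle, the jar or the screwdriver is moved by more than 30 mm (distance of any of bottle_center, jar_center, driver from where it was at the start of the episode above 0.03 m).
It also fails if it takes over 104 s, if anything falls off the work surface, if the arm or the gripper's body presses on something with over 40 N, if the wrist force passes 120 N, or if a joint passes its speed limit or range.

## Robot

A 7-joint arm with a two-finger parallel gripper is mounted at the origin on the work surface. World frame = base frame: x ahead of the robot, y to its left, z up, the work surface at z = 0. Lengths are in m, angles in rad, forces in N, time in s.
With the tool pointing down it reaches from about 0.425 to 0.825 m from the base axis. Payload 3.6 kg.
Tool frame: the origin (TCP) lies midway between the tips of the shut fingers; the grasp point (between the pads) lies 19 mm behind it; z points along the fingers, x is the direction in which the jaws open and shut, and the axes are right-handed (so a half turn about z gives the same grasp; the last joint's range is limited). The gripper opens to 85 mm and grips with 20 to 120 N. Pads are 22 mm wide; open, the fingers measure 114 mm over their backs; the gripper's body (76 mm by 85 mm) begins 54 mm behind the grasp point. The pads swing forward as they close: fully open they stand 13 mm farther back than shut.
Start: joints at [1.25, 0.615, -0.013, 1.423, 0.008, 1.103, -0.04], TCP at [0.189, -0.622, 0.231] pointing down, gripper open.
Joint ranges: [-3.12, 3.12], [-0.3, 2.06], [-1.34, 1.32], [0.26, 2.42], [-1.36, 4.5], [0.01, 1.98], [-2.84, 2.84]. Speed limits (rad/s): [2.79, 2.79, 3.14, 3.14, 3.14, 3.14, 3.14].

## Interface

Orientations are given as a unit quaternion [x, y, z, w].
In Python, from workcell import r, grab_frame, camera_params gives the robot as it stands.
- The arm moves only by the shell command python3 -m creep 'ROWS' [FORCE]. ROWS is JSON, a list of rows, each a list of 7 numbers: the shift along the tool's x, y, z in cm, then the turn, a rotation vector about the tool's x, y, z in degrees, then the opening in per cent of the stroke, from 0 (shut) to 100 (fully open). A call has 1 to 5 rows; each row is the pose to reach, as a shift and turn from the pose commanded when the call began, along the tool's axes at that moment; what a row does not reach only later rows make up. A row lasts 1/10 s, in which the tool goes at most 50 mm and 8.59 degrees, less where a joint would pass 70% of its speed; a pose out of reach is approached as far as the arm can. A call with a gripper value outside its range is refused whole. The fingers move at their own pace and stop on an object; FORCE is the grip in N (left out, the last holds). Time passes only in rows, so rows that repeat a pose let the fingers close. It gives the time, the measured TCP pose, the force and the opening at its end, in the units of the state.
- r.state(): the state, without advancing time (a new reading comes with each control period).
- grab_frame(name): name is "scene" or "top"; returns (picture, depth): 480x640x3 uint8, red, green, blue; 480x640 float32, m along the optical axis (not along the pixel's ray), 0 where there is no reading.
- camera_params(name): a dict with "K" (3x3 intrinsics, pixels), "R" (3x3) and "t" (3): a world point X has camera coordinates R X + t. Camera axes: x right, y down, z forward; pixel columns grow to the right and rows downward; lengths in m; the calibration is good to about 2 mm. A picture is of the moment at which its call begins. camera_params takes no time and is no camera call.
- r.hand_in(): hands the job in, once; it reports no verdict.
The state is a dict: "t": time; "joint_pos": joint angles; "dq": joint speeds; "joint_efforts": joint torques, N m; "ee_pos": TCP position; "tcp_rot": TCP orientation; "ft_force": force on the tool from outside, world axes, zero at the start; "wrist_torque": the same for the moment, N m; "width": finger opening in m.
Only numpy, scipy, OpenCV 4.12 (cv2) and the standard library are available. Lean on these libraries where they do the work, as an engineer would, in place of code of your own. Each camera call takes 0.05 s, during which the arm holds its last target.

## Working session

There is one attempt and no reset: what is moved stays moved. The work goes in short steps, Python scripts to look and compute and a shell command to move; the robot and the scene stay as the last step left them, time stands still between calls to the robot, and variables do not carry over. Pictures are saved under pics/ and viewed, and the job is handed in when it is done.

```bash
ls; mkdir -p pics
python3 - <<'E'
from workcell import r, grab_frame, camera_params
import cv2, numpy as np
print(r.state())
for n in ("scene","top"):
    p,d=grab_frame(n); cv2.imwrite(f"pics/{n}0.png",p[:,:,::-1]); np.savez(f"pics/{n}0.npz",p=p,d=d)
    print(n,camera_params(n))
E
```

```text
pics
{'t': 0.0, 'joint_pos': array([ 1.24951179,  0.61592973, -0.01259431,  1.42494843,  0.00809174,
        1.1034085 , -0.04041084]), 'dq': array([-0.00199185, -0.00082902, -0.00037762,  0.00028972, -0.00020758,
       -0.00024154,  0.00214995]), 'joint_efforts': array([-5.07380282e-04, -4.69208443e+01,  2.59308787e-01, -1.71031988e+01,
        9.98702366e-03,  9.63557395e-03, -1.64099134e-06]), 'ee_pos': array([ 0.18861585, -0.62120601,  0.23011499]), 'tcp_rot': array([ 8.03294541e-01, -5.95580500e-01, -1.07521721e-03, -7.69046867e-04]), 'ft_force': array([-0.26768296,  0.05857332,  1.07225519]), 'wrist_torque': array([-0.0060598 , -0.0633257 , -0.00193103]), 'width': 0.08541989920492447}
scene {'K': array([[568.75475537,   0.        , 317.72026409],
       [  0.        , 568.75475537, 240.06370915],
       [  0.        ,   0.        ,   1.        ]]), 'R': array([[ 0.08741183,  0.99608035, -0.01353166],
       [ 0.83422674, -0.08061876, -0.54549644],
       [-0.54444919,  0.03639437, -0.8380039 ]]), 't': array([-0.04766229, -0.40896433,  1.41313427])}
top {'K': array([[567.90842326,   0.        , 320.26400881],
       [  0.        , 567.90842326, 243.29907557],
       [  0.        ,   0.        ,   1.        ]]), 'R': array([[ 0.01601977, -0.99985167, -0.00632415],
       [-0.99553418, -0.01536145, -0.09314361],
       [ 0.09303264,  0.00778805, -0.9956326 ]]), 't': array([0.00400929, 0.5611142 , 1.04879249])}
```

View pics/scene0.png

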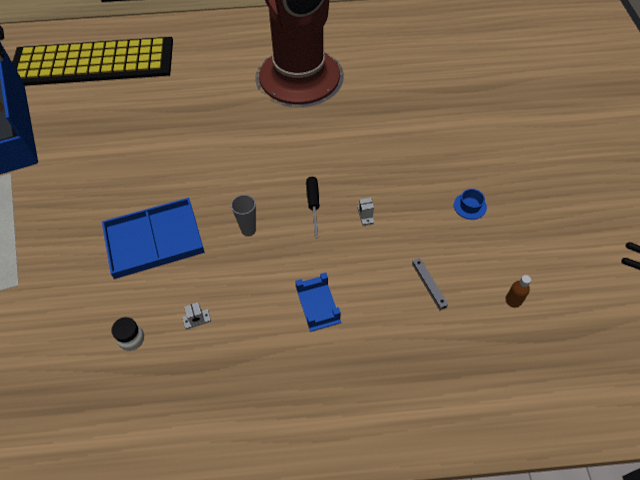

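View pics/top0.png

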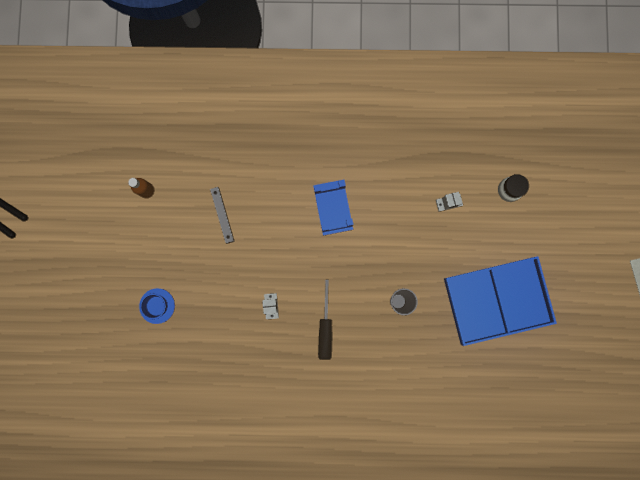

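Scene view: tray (153,237), tumbler (245,215), driver (313,205), block (366,211), holder (471,203), bar (430,283), rest (318,303), block (195,316), jar (127,333), bottle (518,291). The top view shows the same things mirrored: tray (500,300), rest (333,207), holder (157,306), bar (222,215), blocks (449,202) and (270,306), tumbler (403,301). Next I measure them from colour masks and depth.

```bash
cat > h.py <<'E'
import numpy as np, cv2
from workcell import camera_params
def pts(n,d):
    c=camera_params(n);K,R,t=c["K"],c["R"],c["t"]
    v,u=np.mgrid[:480,:640]
    P=np.stack([(u-K[0,2])/K[0,0]*d,(v-K[1,2])/K[1,1]*d,d],-1)
    return (P-t)@R
def ray(n,u,v,z):
    c=camera_params(n);K,R,t=c["K"],c["R"],c["t"]
    o=-R.T@t; w=R.T@np.linalg.inv(K)@np.array([u,v,1.])
    return o+w*(z-o[2])/w[2]
E
python3 - <<'E'
from h import *
for n in ("top","scene"):
    f=np.load(f"pics/{n}0.npz");p,d=f["p"],f["d"];W=pts(n,d)
    tab=(W[...,0]>.3)&(W[...,0]<.85)&(abs(W[...,1])<.5)&(d>0)
    print(n,"median z",np.median(W[...,2][tab]))
    m=((W[...,2]>.0055)&tab).astype(np.uint8)
    k,L,S,C=cv2.connectedComponentsWithStats(m)
    for i in range(1,k):
        if S[i,4]<25: continue
        q=W[L==i]; z=q[:,2]; hi=np.percentile(z,97)
        (cx,cy),(w,h),a=cv2.minAreaRect((q[:,:2]*1000).astype(np.float32))
        tq=q[z>hi-.004]
        (tx,ty),(tw,th),ta=cv2.minAreaRect((tq[:,:2]*1000).astype(np.float32))
        print(S[i,:2]+S[i,2:4]//2,S[i,4],"zmax %.1f"%(hi*1000),"rect",np.round([cx,cy,w,h,a],1),"toprect",np.round([tx,ty,tw,th,ta],1))
E
```

```text
top median z -0.00017434857047126138
[513 188] 637 zmax 53.1 rect [ 672.3 -351.3   45.1   45.6   87.9] toprect [ 673.3 -353.    40.6   40.5   45.2]
[142 188] 365 zmax 85.9 rect [660.2 350.6  27.   30.8  64.5] toprect [662.  353.6  14.8  16.    2.9]
[330 187] 267 zmax 34.4 rect [671.1  -2.4  19.8  59.5  19.1] toprect [671.   -2.5  11.9  58.7  12.4]
[222 215] 509 zmax 19.0 rect [613.9 203.6 110.   16.8  17.8] toprect [614.5 203.5 108.9  16.1  17.7]
[449 201] 338 zmax 46.8 rect [ 646.3 -235.4   24.2   48.3   14.3] toprect [ 646.3 -235.4   23.4   25.2   14. ]
[337 226] 261 zmax 34.7 rect [599.8 -17.5  22.   59.9  12.8] toprect [596.8 -18.2  12.2  59.7  11.7]
[501 301] 1647 zmax 24.8 rect [ 457.7 -328.5  132.9  181.8   14.5] toprect [ 458.6 -327.8  130.1  180.8   14.2]
[325 320] 654 zmax 27.6 rect [418.1  -0.5  25.2 148.2  88. ] toprect [381.2   1.1  71.9  18.6   0.9]
[404 301] 503 zmax 91.4 rect [ 455.3 -136.7   45.6   46.8    1.3] toprect [ 455.  -136.6   46.1   45.9   86.1]
[271 306] 336 zmax 47.1 rect [441.3 104.9  47.6  25.    6.3] toprect [441.1 105.1  25.3  23.5   6.9]
[153 307] 41
[... 578 characters left out ...]
ct [442.7 107.1  47.9  24.9   5.6] toprect [442.5 106.8  29.6  24.3   4.6]
[430 284] 543 zmax 18.8 rect [615.  205.5 111.7  18.2  17.7] toprect [616.  205.5 108.2  17.3  18. ]
[311 283] 347 zmax 33.6 rect [598.7 -16.2  17.4  59.7  12.7] toprect [597.6 -16.3  13.5  59.6  11.9]
[518 292] 519 zmax 86.3 rect [664.9 354.   31.3  26.4  55.8] toprect [663.  355.3  15.2  15.   79.8]
[196 316] 468 zmax 45.8 rect [ 646.5 -233.6   26.6   48.2   14.7] toprect [ 646.1 -233.4   25.9   25.8   14.6]
[324 317] 383 zmax 33.5 rect [667.4  -1.4  30.5  60.7  12.2] toprect [671.2  -0.8  13.3  60.3  12.9]
[127 334] 791 zmax 52.0 rect [ 674.4 -349.8   46.    46.5   63.3] toprect [ 673.7 -350.6   42.8   41.8   48.9]
```

Both views agree within 2 mm and the sizes match what was given. Averages, in mm:

| Thing | Position | Angle |
|---|---|---|
| Tray | (459,-327) | 14.2° |
| Rest | (634,-9.5) | 11.9° |
| Bar | (615,204.5) | 17.8° |
| Block 1 | (646,-234.5) | foot at 104.3° |
| Block 2 | (442,106) | foot at 6° |
| Tumbler | (454,-135.5) | – |
| Holder | (438,326) | – |

I'll take block 1 first.

```bash
cat > go.py <<'E'
import sys, numpy as np
from scipy.spatial.transform import Rotation as Ro
from workcell import r
s=r.state(); Rn=Ro.from_quat(s["tcp_rot"]); p=s["ee_pos"]
tx=Rn.as_matrix()[:,0]
print("t %.1f"%s["t"],"pos mm",np.round(p*1000,1),"yaw %.1f"%np.degrees(np.arctan2(tx[1],tx[0])),"F",np.round(s["ft_force"],1),"w %.1f"%(s["width"]*1000),"j7 %.2f"%s["joint_pos"][6])
a=[float(v) for v in sys.argv[1:]]
for i in range(0,len(a),4):
    x,y,z,w=a[i:i+4]; w=np.radians(w)
    X=np.array([np.cos(w),np.sin(w),0]);Z=np.array([0,0,-1.])
    T=Ro.from_matrix(np.stack([X,np.cross(Z,X),Z],1))
    print("->",np.round(Rn.inv().apply(np.array([x,y,z])/1000-p)*100,2),np.round((Rn.inv()*T).as_rotvec(degrees=True),1))
E
python3 go.py 646.3 -234.5 120 14.3
```

```text
t 0.1 pos mm [ 188.6 -621.3  230.2] yaw -73.1 F [-0.1  0.8 -1.2] w 85.3 j7 -0.04
-> [-23.69 -55.03  11.08] [ -0.1   0.1 -87.4]
```

```bash
python3 -m creep '[[-2.1,-5,0,0,0,-8,100],[-4.2,-10,1,0,0,-16,100],[-6.3,-15,2,0,0,-24,100],[-8.4,-20,3,0,0,-32,100],[-10.5,-24.5,4,0,0,-40,100]]' 40; python3 go.py 646.3 -234.5 120 14.3
```

```text
t: 0.6
ee_pos: [0.379, -0.4619, 0.1947]
tcp_rot: [0.959, -0.282, -0.0, -0.0]
ft_force: [0.2, -0.8, -0.3]
width: 0.0856
t 0.6 pos mm [ 379.  -461.9  194.7] yaw -32.8 F [ 0.2 -0.8 -0.3] w 85.6 j7 0.15
-> [ 10.16 -33.59   7.47] [ -0.    0.  -47.1]
```

```bash
python3 -m creep '[[1.4,-4.6,0,0,0,-8,100],[2.8,-9.2,1,0,0,-16,100],[4.2,-13.8,2,0,0,-24,100],[5.6,-18.4,3,0,0,-32,100],[7,-23,4,0,0,-40,100]]'; python3 -m creep '[[0,0,0,0,0,0,100]]' >/dev/null; python3 go.py 646.3 -234.5 110 14.3
```

```text
t: 1.1
ee_pos: [0.563, -0.3077, 0.1544]
tcp_rot: [0.998, 0.063, -0.0, -0.0]
ft_force: [1.2, -1.6, -0.1]
width: 0.0851
t 1.2 pos mm [ 567.6 -298.9  153.5] yaw 7.7 F [-0.3  0.7  0. ] w 85.3 j7 0.34
-> [ 8.65 -5.28  4.43] [-0.5 -0.3 -6.6]
```

```bash
python3 - <<'E'
from workcell import *
import cv2
p,d=grab_frame("top");cv2.imwrite("pics/t1.png",p[:,:,::-1])
E
python3 -m creep '[[4.3,-2.6,2.2,0,0,-6.6,100],[8.65,-5.28,4.4,0,0,-6.6,100],[8.65,-5.28,4.4,0,0,-6.6,100]]' >/dev/null; python3 go.py 646.3 -234.5 11 14.3
```

```text
t 1.6 pos mm [ 643.5 -239.9  108.5] yaw 13.8 F [-0.4  0.4 -0.1] w 85.5 j7 0.31
-> [ 0.4  -0.4   9.75] [-0.4 -0.  -0.5]
```

```bash
python3 -m creep '[[0.2,-0.2,4,0,0,-0.5,100],[0.3,-0.3,7,0,0,-0.5,100],[0.3,-0.3,9.6,0,0,-0.5,100],[0.3,-0.3,9.6,0,0,-0.5,100],[0.3,-0.3,9.6,0,0,-0.5,100]]' >/dev/null; python3 go.py 646.3 -234.5 11 14.3
```

```text
t 2.0 pos mm [ 643.3 -244.    15.5] yaw 13.9 F [0.6 0.2 1.5] w 85.3 j7 0.27
-> [ 0.52 -0.85  0.44] [ 0.   0.1 -0.4]
```

```bash
python3 -m creep '[[0.5,-0.85,0.4,0,0,0,100],[0.5,-0.85,0.4,0,0,0,100],[0.5,-0.85,0.4,0,0,0,100]]' >/dev/null; python3 go.py 646.3 -234.5 11 14.3
python3 - <<'E'
from workcell import *
import cv2
p,d=grab_frame("scene");cv2.imwrite("pics/s2.png",cv2.resize(p[200:420,90:310,::-1],None,fx=2.5,fy=2.5))
E
```

```text
t 2.4 pos mm [ 647.6 -232.2   12.6] yaw 14.1 F [ 0.5 -0.2  0.5] w 85.4 j7 0.25
-> [-0.18  0.19  0.16] [ 0.  -0.1 -0.2]
```

View pics/s2.png

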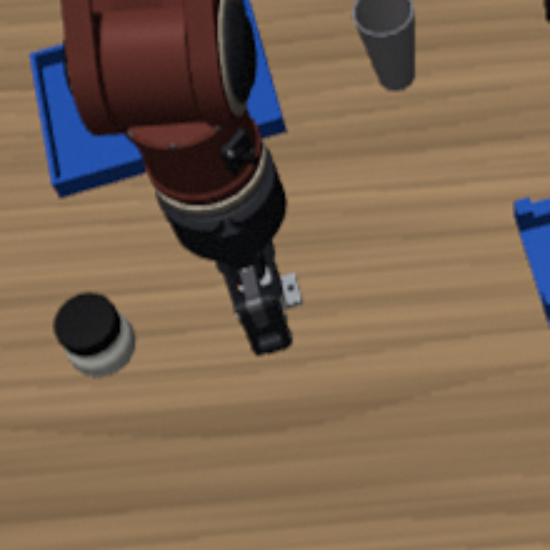

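The gripper straddles the block, with the foot end showing at (291,290) in the crop, so I close.

```bash
python3 -m creep '[[-0.1,0.1,0.1,0,0,0,0],[-0.1,0.1,0.1,0,0,0,0],[-0.1,0.1,0.1,0,0,0,0],[-0.1,0.1,0.1,0,0,0,0],[-0.1,0.1,0.1,0,0,0,0]]' 40; python3 -m creep '[[0,0,0,0,0,0,0],[0,0,0,0,0,0,0],[0,0,-1,0,0,0,0],[0,0,-2.5,0,0,0,0],[0,0,-4,0,0,0,0]]' 40;python3 -m creep '[[0,0,-4,0,0,0,0],[0,0,-4,0,0,0,0]]' 40 >/dev/null; python3 go.py 470.1 -371.6 90 14.2
```

```text
t: 2.9
ee_pos: [0.6461, -0.2344, 0.0104]
tcp_rot: [0.993, 0.122, 0.0, 0.0]
ft_force: [0.4, 0.3, -1.5]
width: 0.0238
t: 3.4
ee_pos: [0.6461, -0.2342, 0.0516]
tcp_rot: [0.993, 0.122, 0.0, -0.0]
ft_force: [0.1, 0.3, -1.2]
width: 0.0235
t 3.6 pos mm [ 650.8 -235.    98.1] yaw 14.0 F [ 0.9 -0.9 -0.9] w 24.0 j7 0.29
-> [-20.84   8.89   0.61] [ 0.4 -0.7 -0.2]
```

```bash
python3 -m creep '[[-4,1.7,0,0,0,0,0],[-8.5,3.6,0,0,0,0,0],[-13,5.5,0,0,0,0,0],[-17.5,7.5,0,0,0,0,0],[-20.8,8.9,0,0,0,0,0]]' >/dev/null;python3 -m creep '[[0,0,0,0,0,0,0],[0,0,0,0,0,0,0],[0,0,0,0,0,0,0]]' >/dev/null; python3 go.py 470.1 -371.6 18 14.2
```

```text
t 4.4 pos mm [ 467.3 -369.8   91. ] yaw 14.1 F [ 0.5  0.1 -1.2] w 23.6 j7 0.54
-> [0.21 0.24 7.3 ] [ 0.  -0.1 -0.1]
```

```bash
python3 -m creep '[[0.2,0.2,3,0,0,0,0],[0.2,0.2,6,0,0,0,0],[0.2,0.2,7.1,0,0,0,0],[0.2,0.2,7.4,0,0,0,0],[0.2,0.2,7.4,0,0,0,0]]' ;python3 -m creep '[[0,0,0,0,0,0,0],[0,0,0,0,0,0,0]]' >/dev/null; python3 go.py 470.1 -371.6 14.5 14.2
```

```text
t: 4.9
ee_pos: [0.4692, -0.3718, 0.0166]
tcp_rot: [0.992, 0.123, 0.001, 0.0]
ft_force: [0.1, -0.6, -0.8]
width: 0.0232
t 5.1 pos mm [ 469.  -372.8   17.6] yaw 14.0 F [-0.5 -0.3  0. ] w 23.7 j7 0.49
-> [ 0.13 -0.09  0.31] [ 0.1 -0.1 -0.2]
```

```bash
python3 -m creep '[[0,0,0.15,0,0,0,0],[0,0,0.25,0,0,0,0],[0,0,0.25,0,0,0,0]]' ; python3 -m creep '[[0,0,0,0,0,0,15],[0,0,0,0,0,0,30],[0,0,0,0,0,0,50],[0,0,0,0,0,0,50],[0,0,0,0,0,0,50]]'
```

```text
t: 5.4
ee_pos: [0.4682, -0.3727, 0.0142]
tcp_rot: [0.993, 0.122, 0.0, 0.0]
ft_force: [0.9, -0.8, 1.2]
width: 0.0235
t: 5.9
ee_pos: [0.468, -0.3723, 0.0136]
tcp_rot: [0.993, 0.122, -0.0, -0.0]
ft_force: [0.7, -0.7, 0.1]
width: 0.0426
```

```bash
python3 -m creep '[[0,0,-2,0,0,0,50],[0,0,-5,0,0,0,50],[0,0,-9,0,0,0,60],[0,0,-13,0,0,0,100],[0,0,-13,0,0,0,100]]' ; python3 go.py 442 106 130 96
```

```text
t: 6.4
ee_pos: [0.4718, -0.3741, 0.1498]
tcp_rot: [0.993, 0.122, 0.005, 0.004]
ft_force: [0.3, -0.1, -0.7]
width: 0.0782
t 6.4 pos mm [ 471.8 -374.1  149.8] yaw 14.0 F [ 0.3 -0.1 -0.7] w 78.2 j7 0.57
-> [  8.7  -47.33   1.62] [  0.8  -0.  -82. ]
```

```bash
python3 -m creep '[[0.8,-4.6,0,0,0,-8,100],[1.6,-9.2,0,0,0,-16,100],[2.5,-13.8,0,0,0,-24,100],[3.3,-18.4,0,0,0,-32,100],[4.2,-23,0,0,0,-40,100]]'>/dev/null ;python3 -m creep '[[0,0,0,0,0,0,100],[0,0,0,0,0,0,100]]' >/dev/null; python3 go.py 442 106 130 96
```

```text
t 7.1 pos mm [ 453.  -138.   143.6] yaw 54.1 F [ 0.8 -1.5  0.1] w 85.5 j7 0.71
-> [ 19.13 -15.19   1.36] [ -0.   -0.  -41.9]
```

```bash
python3 -m creep '[[3.8,-3,0,0,0,-8.4,100],[7.6,-6,0.2,0,0,-16.8,100],[11.4,-9,0.5,0,0,-25.2,100],[15.3,-12.1,1,0,0,-33.6,100],[19.1,-15.2,1.3,0,0,-41.9,100]]'>/dev/null ;python3 -m creep '[[0,0,0,0,0,0,100],[0,0,0,0,0,0,100],[0,0,0,0,0,0,100]]' >/dev/null; python3 go.py 442 106 11 96
```

```text
t 7.9 pos mm [443.  102.4 130.2] yaw 95.6 F [-0.5 -0.5 -0.2] w 85.2 j7 0.74
-> [ 0.39 -0.05 11.92] [-0.1  0.1 -0.4]
```

```bash
python3 -m creep '[[0.3,0,4,0,0,-0.4,100],[0.3,0,8,0,0,-0.4,100],[0.3,0,11,0,0,-0.4,100],[0.3,0,11.9,0,0,-0.4,100],[0.3,0,11.9,0,0,-0.4,100]]'>/dev/null ;python3 -m creep '[[0,0,0,0,0,0,100],[0,0,0,0,0,0,100]]' >/dev/null; python3 go.py 442 106 11 96
```

```text
t 8.6 pos mm [443.4 107.7  13.1] yaw 96.2 F [ 0.7 -0.5  0.3] w 85.3 j7 0.49
-> [-0.16 -0.15  0.21] [ 0.2 -0.   0.2]
```

```bash
python3 -m creep '[[-0.1,-0.1,0.2,0,0,0,0],[-0.1,-0.1,0.2,0,0,0,0],[-0.1,-0.1,0.2,0,0,0,0],[-0.1,-0.1,0.2,0,0,0,0],[-0.1,-0.1,0.2,0,0,0,0]]' 40; python3 -m creep '[[0,0,0,0,0,0,0],[0,0,0,0,0,0,0],[0,0,-2,0,0,0,0],[0,0,-5,0,0,0,0],[0,0,-9,0,0,0,0]]' 40;python3 -m creep '[[0,0,-5,0,0,0,0],[0,0,-5,0,0,0,0]]' 40 >/dev/null; python3 go.py 447.5 -282.4 150 14.2
```

```text
t: 9.1
ee_pos: [0.4415, 0.1069, 0.01]
tcp_rot: [0.667, 0.745, 0.0, 0.0]
ft_force: [-0.8, -0.1, 3.5]
width: 0.0237
t: 9.6
ee_pos: [0.4399, 0.1061, 0.0993]
tcp_rot: [0.667, 0.745, -0.002, -0.001]
ft_force: [1.1, -0.2, -1.1]
width: 0.0233
t 9.8 pos mm [444.4 108.7 154.4] yaw 96.3 F [ 1.4  1.  -0.8] w 23.5 j7 0.77
-> [-38.91  -3.97   0.3 ] [ 0.4 -0.6 82.1]
```

```bash
python3 -m creep '[[-3.9,-0.4,0,0,0,8.2,0],[-7.8,-0.8,0,0,0,16.4,0],[-11.7,-1.2,0,0,0,24.6,0],[-15.6,-1.6,0,0,0,32.8,0],[-19.5,-2,0,0,0,41,0]]'>/dev/null ;python3 -m creep '[[0,0,0,0,0,0,0],[0,0,0,0,0,0,0]]' >/dev/null; python3 go.py 447.5 -282.4 140 14.2
```

```text
t 10.5 pos mm [441.9 -90.1 148.8] yaw 55.2 F [ 0.4  0.3 -0.2] w 23.7 j7 0.63
-> [-15.47  11.43   0.88] [-0.1  0.1 41. ]
```

```bash
python3 -m creep '[[-3.1,2.3,0,0,0,8.2,0],[-6.2,4.6,0,0,0,16.4,0],[-9.3,6.9,0,0,0,24.6,0],[-12.4,9.2,0.4,0,0,32.8,0],[-15.5,11.4,0.9,0,0,41,0]]'>/dev/null ;python3 -m creep '[[0,0,0,0,0,0,0],[0,0,0,0,0,0,0],[0,0,0,0,0,0,0]]' >/dev/null; python3 go.py 447.5 -282.4 20 14.2
```

```text
t 11.3 pos mm [ 448.9 -278.7  140.5] yaw 14.6 F [-0.2  0.8 -1.1] w 23.4 j7 0.44
-> [-0.23  0.35 12.04] [-0.1 -0.   0.4]
```

```bash
python3 -m creep '[[-0.2,0.2,4,0,0,0.4,0],[-0.2,0.3,8,0,0,0.4,0],[-0.2,0.3,11,0,0,0.4,0],[-0.2,0.3,12,0,0,0.4,0],[-0.2,0.3,12,0,0,0.4,0]]'>/dev/null ;python3 -m creep '[[0,0,0,0,0,0,0],[0,0,0,0,0,0,0]]' >/dev/null; python3 go.py 447.5 -282.4 14 14.2
```

```text
t 12.0 pos mm [ 448.5 -285.3   22.5] yaw 13.9 F [-0.4 -0.2 -0.8] w 22.9 j7 0.33
-> [-0.03 -0.3   0.84] [ 0.1 -0.2 -0.3]
```

```bash
python3 -m creep '[[0,-0.3,0.3,0,0,0,0],[0,-0.3,0.6,0,0,0,0],[0,-0.3,0.85,0,0,0,0],[0,-0.3,0.85,0,0,0,0],[0,-0.3,0.85,0,0,0,0]]' ; python3 -m creep '[[0,0,0,0,0,0,15],[0,0,0,0,0,0,30],[0,0,0,0,0,0,50],[0,0,0,0,0,0,50],[0,0,0,0,0,0,50]]'
```

```text
t: 12.5
ee_pos: [0.4466, -0.282, 0.014]
tcp_rot: [0.993, 0.121, 0.0, 0.001]
ft_force: [-2.4, 1.7, 11.3]
width: 0.0237
t: 13.0
ee_pos: [0.4463, -0.2822, 0.012]
tcp_rot: [0.993, 0.121, -0.0, -0.0]
ft_force: [-1.0, 0.0, -0.5]
width: 0.0428
```

Released. I raise and go to the bar at (615,204.5), yaw -72.2° or 107.8°.

```bash
python3 -m creep '[[0,0,-2,0,0,0,50],[0,0,-5,0,0,0,50],[0,0,-9,0,0,0,60],[0,0,-12,0,0,0,100],[0,0,-12,0,0,0,100]]'>/dev/null; python3 -m creep '[[0,0,0,0,0,0,100],[0,0,0,0,0,0,100]]' ; python3 go.py 615 204.5 130 107.8
```

```text
t: 13.7
ee_pos: [0.4454, -0.2819, 0.131]
tcp_rot: [0.993, 0.121, -0.001, -0.001]
ft_force: [0.3, -0.8, 0.7]
width: 0.0855
t 13.7 pos mm [ 445.4 -281.9  131. ] yaw 13.9 F [ 0.3 -0.8  0.7] w 85.5 j7 0.42
-> [ 28.14 -43.14   0.12] [ -0.2   0.  -93.9]
```

Run:
```python
from workcell import *
import cv2
p,d=grab_frame("scene");cv2.imwrite("pics/s3.png",p[:,:,::-1])
```

```text
(no output)
```

View pics/s3.png

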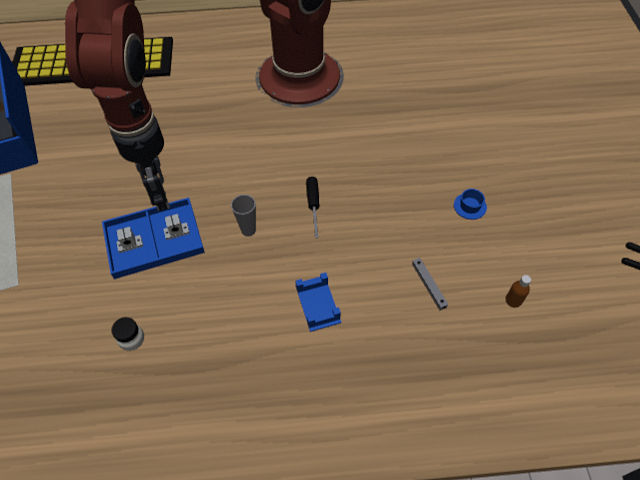

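The two blocks stand upright, one in each bay, at (128,238) and (176,227). Moving to the bar.

```bash
python3 -m creep '[[2.4,-3.6,0,0,0,-8,100],[4.8,-7.2,0,0,0,-16,100],[7.2,-10.8,0,0,0,-24,100],[9.6,-14.4,0,0,0,-32,100],[12,-18,0,0,0,-40,100]]'>/dev/null ;python3 -m creep '[[0,0,0,0,0,0,100],[0,0,0,0,0,0,100]]' >/dev/null; python3 go.py 615 204.5 130 107.8
```

```text
t 14.4 pos mm [519.1 -77.3 131. ] yaw 54.0 F [-0.5 -0.9  0.3] w 85.4 j7 0.57
-> [28.44 -8.79  0.1 ] [ -0.2  -0.  -53.8]
```

```bash
python3 -m creep '[[4.3,-1.2,0,0,0,-8,100],[8.6,-2.5,0,0,0,-16,100],[12.9,-3.8,0,0,0,-24,100],[17.2,-5.1,0,0,0,-32,100],[21.5,-6.5,0,0,0,-40,100]]'>/dev/null ;python3 -m creep '[[0,0,0,0,0,0,100],[0,0,0,0,0,0,100]]' >/dev/null; python3 go.py 615 204.5 100 107.8
```

```text
t 15.2 pos mm [593.4 132.5 130.9] yaw 93.8 F [-0.2 -1.   0.5] w 85.4 j7 0.84
-> [7.04 2.64 3.07] [ -0.1   0.1 -14. ]
```

```bash
python3 -m creep '[[3.5,1.3,1,0,0,-7,100],[7,2.6,2.5,0,0,-14,100],[7,2.6,3,0,0,-14,100],[7,2.6,3,0,0,-14,100],[7,2.6,3,0,0,-14,100]]'>/dev/null ; python3 go.py 615 204.5 25 107.8
```

```text
t 15.7 pos mm [615.4 201.3 101.6] yaw 107.6 F [ 0.5 -0.2  0.7] w 85.3 j7 0.96
-> [0.34 0.07 7.66] [-0.1  0.2 -0.2]
```

```bash
python3 -m creep '[[0.2,0,3.5,0,0,0,100],[0.3,0,6.5,0,0,0,100],[0.3,0,7.6,0,0,0,80],[0.3,0,7.6,0,0,0,60],[0.3,0,7.6,0,0,0,60]]'>/dev/null ;python3 -m creep '[[0,0,0,0,0,0,60],[0,0,0,0,0,0,60]]' >/dev/null;  python3 go.py 615 204.5 4 107.8
```

```text
t 16.4 pos mm [615.  208.3  27.9] yaw 107.9 F [-0.3 -0.2  0.8] w 51.5 j7 0.90
-> [-0.36 -0.12  2.39] [ 0.2 -0.   0.1]
```

```bash
python3 -m creep '[[-0.3,-0.1,1,0,0,0,60],[-0.3,-0.1,2,0,0,0,60],[-0.3,-0.1,2.3,0,0,0,60],[-0.3,-0.1,2.4,0,0,0,60],[-0.3,-0.1,2.4,0,0,0,60]]'>/dev/null ;python3 -m creep '[[0,0,0,0,0,0,60]]' >/dev/null;  python3 go.py 615 204.5 4 107.8
```

```text
t 16.9 pos mm [614.2 205.1   2.4] yaw 107.9 F [ 0.8 -0.2  0.4] w 51.1 j7 0.88
-> [-0.08  0.06 -0.16] [ 0.  -0.   0.1]
```

```bash
python3 -m creep '[[0,0,-0.1,0,0,0,0],[0,0,-0.1,0,0,0,0],[0,0,-0.1,0,0,0,0],[0,0,-0.1,0,0,0,0],[0,0,-0.1,0,0,0,0]]' 60; python3 -m creep '[[0,0,0,0,0,0,0],[0,0,-1,0,0,0,0],[0,0,-3,0,0,0,0],[0,0,-6,0,0,0,0],[0,0,-9,0,0,0,0]]'; python3 -m creep '[[0,0,0,0,0,0,0],[0,0,0,0,0,0,0],[0,0,0,0,0,0,0]]';  python3 go.py 634 -9.5 100 101.9;  python3 - <<'E'
from workcell import *
import cv2
p,d=grab_frame("scene");cv2.imwrite("pics/s4.png",cv2.resize(p[150:370,310:570,::-1],None,fx=2.5,fy=2.5))
E
```

```text
t: 17.45
ee_pos: [0.6144, 0.205, 0.0039]
tcp_rot: [0.589, 0.808, 0.0, 0.0]
ft_force: [-0.2, -1.0, 4.2]
width: 0.0142
t: 17.95
ee_pos: [0.6134, 0.2041, 0.0934]
tcp_rot: [0.588, 0.809, -0.001, -0.001]
ft_force: [-0.2, -0.4, -0.9]
width: 0.0143
t: 18.25
ee_pos: [0.6131, 0.2036, 0.0915]
tcp_rot: [0.589, 0.808, -0.002, -0.001]
ft_force: [0.3, 0.4, -2.0]
width: 0.0141
t 18.2 pos mm [613.1 203.6  91.5] yaw 107.9 F [ 0.3  0.4 -2. ] w 14.1 j7 0.95
-> [-20.92  -4.56  -0.81] [-0.2  0.1  6. ]
```

View pics/s4.png

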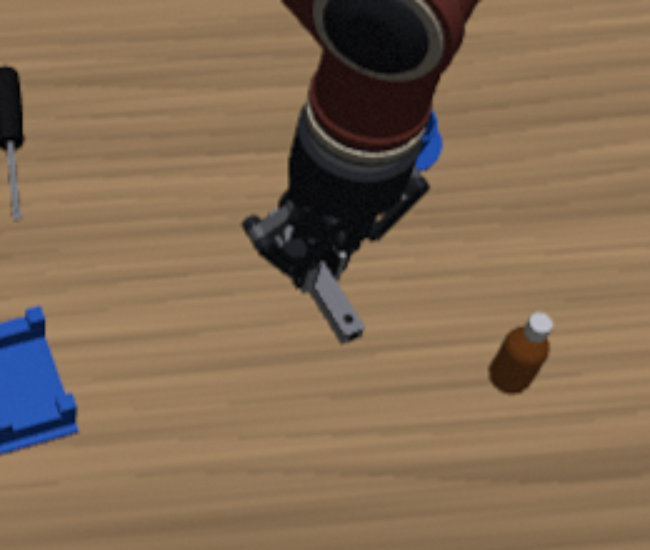

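The bar is held, with its outer end at about (345,325) in the crop. Carrying it to the rest.

```bash
python3 -m creep '[[-4,-0.9,-0.2,0,0,1,0],[-8.3,-1.8,-0.4,0,0,2.4,0],[-12.5,-2.7,-0.8,0,0,3.6,0],[-17,-3.7,-0.8,0,0,5,0],[-20.5,-4.5,-0.8,0,0,6,0]]'>/dev/null ;python3 -m creep '[[0,0,0,0,0,0,0],[0,0,0,0,0,0,0],[0,0,0,0,0,0,0],[0,0,0,0,0,0,0]]' >/dev/null;  python3 go.py 634 -9.5 60 101.9;python3 - <<'E'
from h import *
from workcell import *
for n in ("top","scene"):
    p,d=grab_frame(n); W=pts(n,d);np.savez(f"pics/bar_{n}.npz",p=p,d=d)
    cv2.imwrite(f"pics/bar_{n}.png",cv2.resize((p[100:300,240:440] if n=="top" else p[200:400,220:420])[:,:,::-1],None,fx=3,fy=3))
E
```

```text
t 19.2 pos mm [633.8  -1.8 101.1] yaw 102.1 F [-0.1 -0.6 -0.8] w 14.3 j7 1.17
-> [-0.76 -0.14  4.11] [-0.  -0.1  0.2]
```

View pics/bar_top.png

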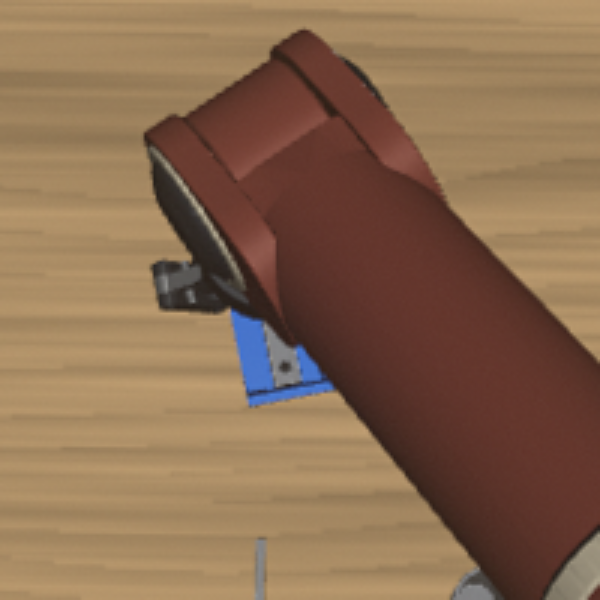

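View pics/bar_scene.png

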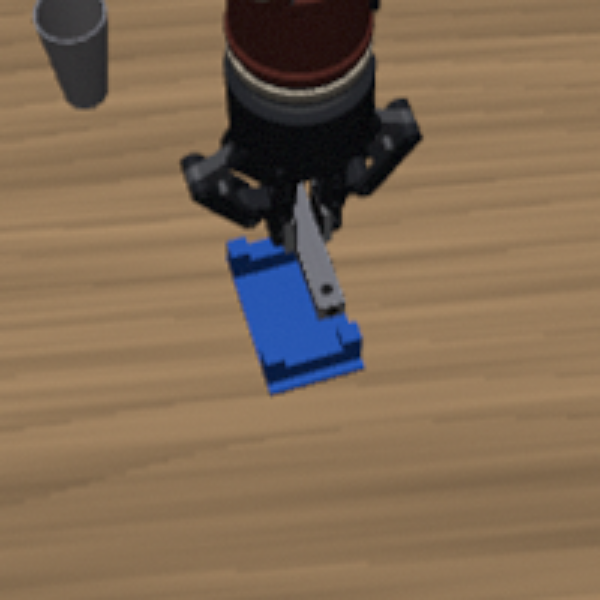

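Run:
```python
from h import *
for n,u,v in (("top",335,218),("top",333,213),("scene",327,290),("scene",324,280),("scene",328,294)):
    f=np.load(f"pics/bar_{n}.npz");W=pts(n,f["d"]);print(n,f["p"][v,u],np.round(np.median(W[v-1:v+2,u-1:u+2].reshape(-1,3),0)*1000,1))
# top face fit from scene
f=np.load("pics/bar_scene.npz");W=pts("scene",f["d"]);p=f["p"].astype(int)
z=W[...,2];m=(abs(W[...,0]-.66)<.06)&(abs(W[...,1]+.0)<.05)&(z>.07)&(z<.14)&(p.max(-1)-p.min(-1)<20)&(p.mean(-1)>80)
q=W[m]*1000;print(len(q),q.min(0),q.max(0))
print("z vs x",np.polyfit(q[:,0],q[:,2],1),"y vs x",np.polyfit(q[:,0],q[:,1],1))
```

```text
top [133 133 136] [597.9 -12.9 112.4]
top [109 106 107] [604.5  -7.5 115.7]
scene [116 116 124] [665.3   6.7 112.8]
scene [115 116 124] [646.2   3.4 112.4]
scene [ 94  95 101] [673.7   7.7 111.9]
303 [610.01064879  -8.3179706  108.58263891] [687.97319707  16.49821477 139.53325323]
z vs x [-5.51170260e-03  1.16927983e+02] y vs x [  0.14597007 -92.01741851]
```

The bar is level (both ends about 112 mm). Lowering: shift about -7.6 mm in tool x, down to TCP z of about 26 mm.

```bash
python3 -m creep '[[-0.4,-0.1,1,0,0,0,0],[-0.7,-0.1,3,0,0,0,0],[-0.7,-0.1,5,0,0,0,0],[-0.7,-0.1,5,0,0,0,0],[-0.7,-0.1,5,0,0,0,0]]'>/dev/null ;python3 -m creep '[[0,0,0,0,0,0,0],[0,0,0,0,0,0,0]]' >/dev/null;  python3 go.py 634 -9.5 27 101.9
```

```text
t 20.0 pos mm [635.5 -10.8  52.5] yaw 101.9 F [ 0.3 -1.1 -1.5] w 14.4 j7 1.14
-> [ 0.16 -0.12  2.55] [ 0.1 -0.   0. ]
```

```bash
python3 -m creep '[[0.1,-0.1,1,0,0,0,0],[0.1,-0.1,2,0,0,0,0],[0.1,-0.1,2.4,0,0,0,0],[0.1,-0.1,2.5,0,0,0,0],[0.1,-0.1,2.5,0,0,0,0]]';python3 -m creep '[[0,0,0.1,0,0,0,0],[0,0,0.1,0,0,0,0],[0,0,0.1,0,0,0,0]]';  python3 go.py 634 -9.5 26 101.9
```

```text
t: 20.5
ee_pos: [0.6333, -0.0105, 0.026]
tcp_rot: [0.63, 0.777, -0.0, -0.0]
ft_force: [0.2, -0.0, -2.0]
width: 0.0142
t: 20.8
ee_pos: [0.6335, -0.0104, 0.0259]
tcp_rot: [0.63, 0.777, 0.0, 0.0]
ft_force: [-1.5, -1.0, 5.5]
width: 0.0144
t 20.8 pos mm [633.5 -10.4  25.9] yaw 101.9 F [-1.5 -1.   5.5] w 14.4 j7 1.11
-> [ 0.08  0.06 -0.01] [ 0.  0. -0.]
```

Contact felt (5.5 N). I release and lift; the fingers may open freely here because they sit between the saddles.

```bash
python3 -m creep '[[0,0,0,0,0,0,20],[0,0,0,0,0,0,40],[0,0,0,0,0,0,50],[0,0,0,0,0,0,50],[0,0,-1,0,0,0,50]]' 40; python3 -m creep '[[0,0,-3,0,0,0,50],[0,0,-6,0,0,0,60],[0,0,-10,0,0,0,100],[0,0,-13,0,0,0,100],[0,0,-13,0,0,0,100]]'>/dev/null;  python3 go.py 454.2 -135.5 165 60
```

```text
t: 21.3
ee_pos: [0.6324, -0.0108, 0.0341]
tcp_rot: [0.63, 0.777, -0.001, -0.001]
ft_force: [-1.2, -0.0, -0.2]
width: 0.0428
t 21.8 pos mm [636.5  -8.8 171.5] yaw 101.9 F [ 0.4 -1.2  0.1] w 85.5 j7 1.23
-> [ -8.63 -20.46   0.42] [ 0.6 -0.2 41.9]
```

```bash
python3 -m creep '[[-1.7,-4.1,0,0,0,8.3,100],[-3.4,-8.2,0,0,0,16.7,100],[-5.1,-12.3,0,0,0,25,100],[-6.8,-16.4,0,0,0,33.5,100],[-8.6,-20.4,0,0,0,41.9,100]]'>/dev/null ;python3 -m creep '[[0,0,0,0,0,0,100],[0,0,0,0,0,0,100],[0,0,0,0,0,0,100],[0,0,0,0,0,0,100]]' >/dev/null;  python3 go.py 454.2 -135.5 110 60
python3 - <<'E'
from h import *
from workcell import *
p,d=grab_frame("scene");cv2.imwrite("pics/s5.png",p[:,:,::-1])
E
```

```text
t 22.7 pos mm [ 452.9 -135.4  165.3] yaw 60.1 F [0.4 0.7 0.4] w 85.1 j7 0.80
-> [0.05 0.11 5.53] [ 0.  -0.1  0.1]
```

View pics/s5.png

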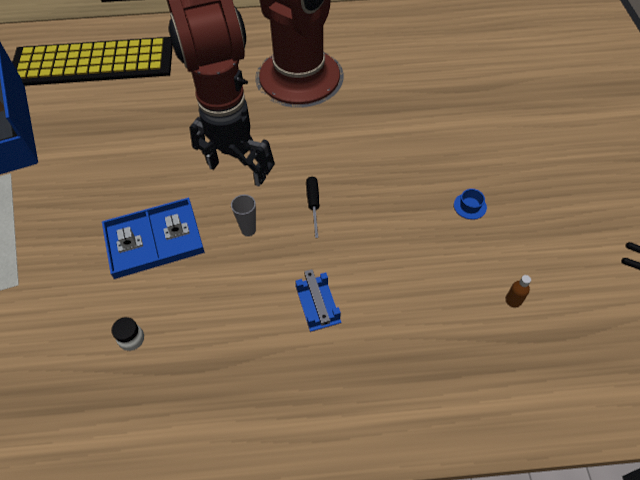

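The bar lies along the rest at (317,298). Descending on the tumbler.

```bash
python3 -m creep '[[0.05,0.1,3,0,0,0,100],[0.05,0.1,5.5,0,0,0,100],[0.05,0.1,5.5,0,0,0,100],[0.05,0.1,5.5,0,0,0,100],[0.05,0.1,5.5,0,0,0,100]]'>/dev/null ; python3 go.py 454.2 -135.5 41 60
```

```text
t 23.2 pos mm [ 453.9 -136.4  111.3] yaw 60.0 F [-1.3  0.3 -0.2] w 85.5 j7 0.71
-> [ 0.08 -0.03  7.03] [ 0.1 -0.1  0. ]
```

```bash
python3 -m creep '[[0.1,0,2,0,0,0,100],[0.1,0,4,0,0,0,100],[0.1,0,6,0,0,0,100],[0.1,0,7,0,0,0,100],[0.1,0,7,0,0,0,100]]'>/dev/null ;python3 -m creep '[[0,0,0,0,0,0,100],[0,0,0,0,0,0,100]]' >/dev/null; python3 go.py 454.2 -135.5 41 60
```

```text
t 23.9 pos mm [ 454.1 -136.    41.3] yaw 60.0 F [-0.4 -0.1  0.6] w 85.7 j7 0.59
-> [ 0.05 -0.02  0.03] [ 0.1 -0.  -0. ]
```

```bash
python3 -m creep '[[0,0,0,0,0,0,0],[0,0,0,0,0,0,0],[0,0,0,0,0,0,0],[0,0,0,0,0,0,0],[0,0,0,0,0,0,0]]' 40;python3 -m creep '[[0,0,0,0,0,0,0],[0,0,-1,0,0,0,0],[0,0,-3,0,0,0,0],[0,0,-6,0,0,0,0],[0,0,-9,0,0,0,0]]';python3 -m creep '[[0,0,-3,0,0,0,0],[0,0,-3,0,0,0,0],[0,0,-3,0,0,0,0]]'; python3 go.py 438 326 160 60
```

```text
t: 24.45
ee_pos: [0.4535, -0.136, 0.0409]
tcp_rot: [0.866, 0.5, 0.0, 0.001]
ft_force: [-1.2, 0.1, 4.6]
width: 0.0444
t: 24.95
ee_pos: [0.4526, -0.1357, 0.1313]
tcp_rot: [0.866, 0.5, -0.0, -0.001]
ft_force: [0.5, -0.1, -0.7]
width: 0.0445
t: 25.25
ee_pos: [0.453, -0.1361, 0.1608]
tcp_rot: [0.866, 0.5, 0.0, 0.0]
ft_force: [-0.1, -0.6, -1.3]
width: 0.0445
t 25.2 pos mm [ 453.  -136.1  160.8] yaw 60.0 F [-0.1 -0.6 -1.3] w 44.5 j7 0.79
-> [ 39.26 -24.43   0.04] [ 0.1  0.  -0. ]
```

```bash
python3 -m creep '[[2.5,-1.6,0,0,0,0,0],[6.3,-3.9,0,0,0,0,0],[10.4,-6.4,0,0,0,0,0],[14.5,-9,0,0,0,0,0],[18.5,-11.5,0,0,0,0,0]]'>/dev/null; python3 -m creep '[[4,-2.5,0,0,0,0,0],[8.2,-5.1,0,0,0,0,0],[12.3,-7.7,0,0,0,0,0],[16,-10,0,0,0,0,0],[19,-11.8,0,0,0,0,0]]'>/dev/null;python3 -m creep '[[0,0,0,0,0,0,0],[0,0,0,0,0,0,0],[0,0,0,0,0,0,0]]'; python3 go.py 438 326 110 60
```

```text
t: 26.55
ee_pos: [0.4388, 0.3032, 0.1589]
tcp_rot: [0.866, 0.499, -0.002, 0.001]
ft_force: [0.3, -1.2, -0.8]
width: 0.0446
t 26.6 pos mm [438.8 303.2 158.9] yaw 59.9 F [ 0.3 -1.2 -0.8] w 44.6 j7 -0.07
-> [ 1.95 -1.21  4.89] [-0.   0.2 -0.1]
```

```bash
python3 -m creep '[[0.9,-0.6,2,0,0,0,0],[1.9,-1.2,4,0,0,0,0],[1.9,-1.2,5.9,0,0,0,0],[1.9,-1.2,5.9,0,0,0,0],[1.9,-1.2,5.9,0,0,0,0]]'>/dev/null;python3 -m creep '[[0,0,0,0,0,0,0],[0,0,0,0,0,0,0]]'>/dev/null; python3 go.py 438 326 100 60
python3 - <<'E'
from h import *
from workcell import *
for n in ("top","scene"):
    p,d=grab_frame(n); np.savez(f"pics/cup_{n}.npz",p=p,d=d)
    cv2.imwrite(f"pics/cup_{n}.png",cv2.resize((p[220:380,80:240] if n=="top" else p[120:280,390:550])[:,:,::-1],None,fx=3.7,fy=3.7))
E
```

```text
t 27.2 pos mm [438.8 327.7 102.3] yaw 59.9 F [-0.9  0.6 -0.9] w 44.5 j7 -0.16
-> [-0.19  0.01  0.23] [ 0.1 -0.1 -0.1]
```

View pics/cup_top.png

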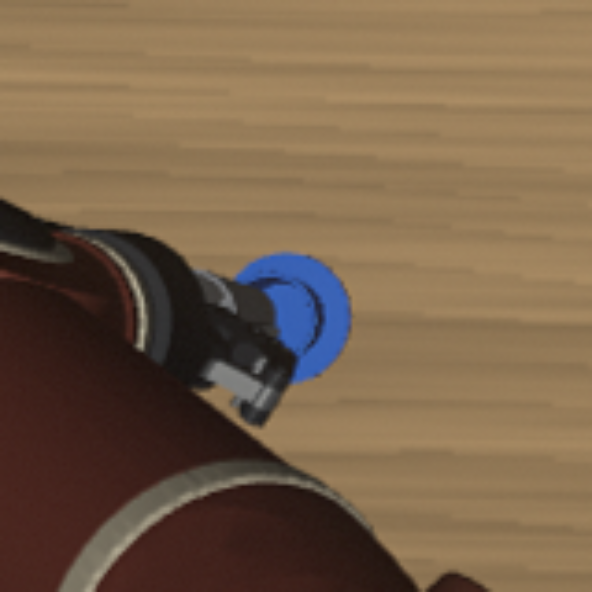

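View pics/cup_scene.png

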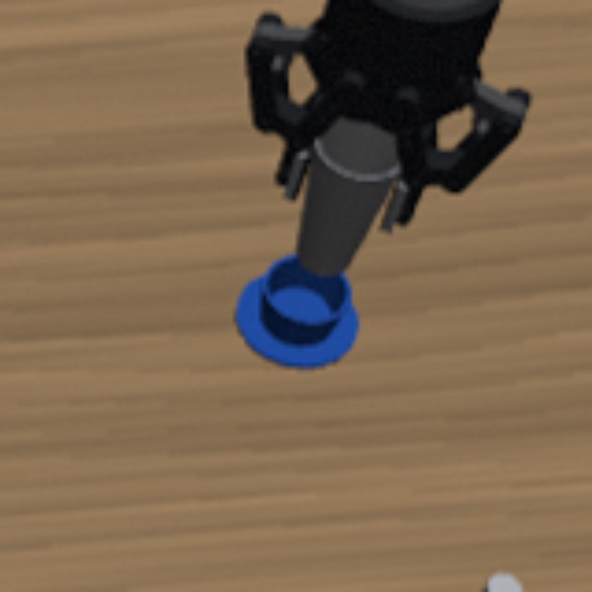

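```bash
cat > cupfit.py <<'E'
from h import *
from scipy.optimize import least_squares
def fit(n,p,d,x0,y0,z0):
    W=pts(n,d);q=p.astype(int)
    m=(np.hypot(W[...,0]-x0,W[...,1]-y0)<.032)&(W[...,2]>z0+.003)&(W[...,2]<z0+.086)&(q.max(-1)-q.min(-1)<18)&(q.mean(-1)>45)&(d>0)
    m=cv2.erode(m.astype(np.uint8),np.ones((3,3)))>0
    P=W[m]*1000
    # outer wall only: points facing camera
    c=camera_params(n);o=-c["R"].T@c["t"]; w=o[:2]-[x0,y0];w/=np.linalg.norm(w)
    P=P[(P[:,:2]-1000*np.array([x0,y0]))@w>3]
    def f(a):
        h=P[:,2]-1000*z0
        return np.hypot(P[:,0]-a[0]-a[2]*(h-45),P[:,1]-a[1]-a[3]*(h-45))-(15+.1*h)
    s=least_squares(f,[x0*1000,y0*1000,0,0],loss="soft_l1",f_scale=1)
    print(n,len(P),"axis mid",np.round(s.x[:2],1),"tilt",np.round(s.x[2:],3),"foot",np.round(s.x[:2]-45*s.x[2:],1),"rms",np.sqrt(np.mean(s.fun**2)).round(2))
E
python3 - <<'E'
from cupfit import *
f=np.load("pics/scene0.npz");fit("scene",f["p"],f["d"],.4542,-.1355,0)
f=np.load("pics/cup_scene.npz");fit("scene",f["p"],f["d"],.4388,.3277,.0613)
# holder outer wall in start picture
W=pts("scene",np.load("pics/scene0.npz")["d"]);P=W[(abs(W[...,0]-.438)<.04)&(abs(W[...,1]-.326)<.04)&(W[...,2]>.0265)&(W[...,2]<.034)]*1000
print("rim",len(P),cv2.minEnclosingCircle(P[:,:2].astype(np.float32)),P[:,:2].mean(0))
W=pts("top",np.load("pics/top0.npz")["d"]);P=W[(abs(W[...,0]-.438)<.04)&(abs(W[...,1]-.326)<.04)&(W[...,2]>.0265)&(W[...,2]<.034)]*1000
print("rim",len(P),cv2.minEnclosingCircle(P[:,:2].astype(np.float32)))
E
```

```text
scene 0 axis mid [ 454.2 -135.5] tilt [0. 0.] foot [ 454.2 -135.5] rms nan
scene 156 axis mid [438.8 329. ] tilt [0.003 0.019] foot [438.7 328.1] rms 1.05
rim 114 ((437.9513854980469, 325.9600524902344), 25.452232360839844) [437.00475696 327.84465694]
rim 108 ((438.2057189941406, 325.1925354003906), 24.462678909301758)
  return _methods._mean(a, axis=axis, dtype=dtype,
  ret = ret.dtype.type(ret / rcount)
```

```bash
python3 -m creep '[[-0.1,0,1,0,0,0,0],[-0.1,0,2,0,0,0,0],[-0.1,0,3,0,0,0,0],[-0.1,0,3,0,0,0,0],[-0.1,0,3,0,0,0,0]]'>/dev/null;python3 -m creep '[[0,0,0,0,0,0,0],[0,0,0,0,0,0,0]]'>/dev/null; python3 go.py 438.3 326.3 60 60
```

```text
t 28.1 pos mm [437.8 327.3  71.6] yaw 60.0 F [ 0.2 -0.2 -0.2] w 44.6 j7 -0.19
-> [-0.06  0.09  1.16] [ 0.  -0.1  0. ]
```

```bash
python3 -m creep '[[-0.05,0.07,0.4,0,0,0,0],[-0.05,0.07,0.8,0,0,0,0],[-0.05,0.07,1.2,0,0,0,0],[-0.05,0.07,1.2,0,0,0,0],[-0.05,0.07,1.2,0,0,0,0]]'; python3 -m creep '[[0,0,0,0,0,0,0]]' >/dev/null; python3 go.py 438.3 326.3 50 60;python3 - <<'E'
from cupfit import *
from workcell import *
p,d=grab_frame("scene");cv2.imwrite("pics/s7.png",cv2.resize(p[140:260,410:530,::-1],None,fx=4.5,fy=4.5))
fit("scene",p,d,.4383,.3265,.019)
E
```

```text
t: 28.55
ee_pos: [0.4379, 0.3262, 0.0591]
tcp_rot: [0.866, 0.5, -0.0, -0.0]
ft_force: [-0.3, -0.2, -1.0]
width: 0.0445
t 28.6 pos mm [438.  326.3  59.3] yaw 60.0 F [ 0.6  0.8 -0.9] w 44.6 j7 -0.20
-> [0.01 0.03 0.93] [-0. -0. -0.]
scene 130 axis mid [438.  326.8] tilt [ 0.002 -0.013] foot [437.9 327.3] rms 1.25
```

View pics/s7.png

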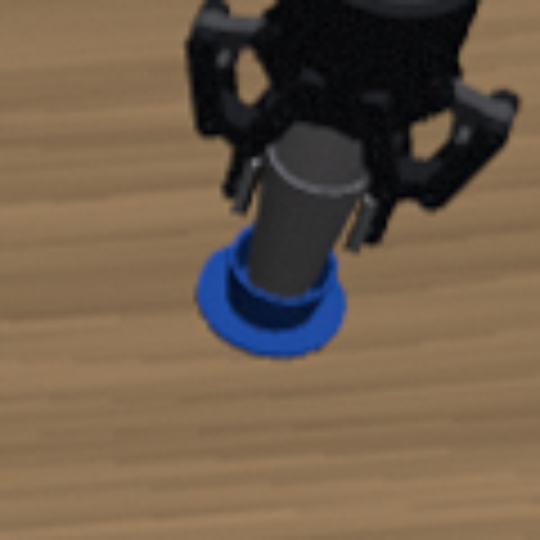

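The tumbler's foot is inside the mouth at (285,280) in the crop, centred and upright, with no contact force. Lowering in small steps.

```bash
python3 -m creep '[[0,0,0.3,0,0,0,0],[0,0,0.6,0,0,0,0],[0,0,0.9,0,0,0,0],[0,0,0.9,0,0,0,0],[0,0,0.9,0,0,0,0]]'; python3 -m creep '[[0,0,0,0,0,0,0],[0,0,0,0,0,0,0]]'
```

```text
t: 29.2
ee_pos: [0.4379, 0.3262, 0.0501]
tcp_rot: [0.866, 0.5, -0.0, -0.0]
ft_force: [-0.1, -0.7, -0.5]
width: 0.0446
t: 29.4
ee_pos: [0.438, 0.3263, 0.0504]
tcp_rot: [0.866, 0.5, 0.0, -0.0]
ft_force: [0.3, 0.7, -1.4]
width: 0.0449
```

```bash
python3 -m creep '[[0,0,0.1,0,0,0,0],[0,0,0.2,0,0,0,0],[0,0,0.2,0,0,0,0],[0,0,0.2,0,0,0,0]]'; python3 -m creep '[[0,0,0.05,0,0,0,0],[0,0,0.1,0,0,0,0],[0,0,0.1,0,0,0,0]]'
```

```text
t: 29.8
ee_pos: [0.4379, 0.3262, 0.0482]
tcp_rot: [0.866, 0.5, -0.0, -0.0]
ft_force: [-0.1, 0.3, -1.1]
width: 0.0446
t: 30.1
ee_pos: [0.4379, 0.3262, 0.0472]
tcp_rot: [0.866, 0.5, -0.0, -0.0]
ft_force: [1.8, 0.5, -0.5]
width: 0.0444
```

```bash
python3 -m creep '[[0,0,0.03,0,0,0,0],[0,0,0.06,0,0,0,0],[0,0,0.06,0,0,0,0],[0,0,0.06,0,0,0,0]]'
```

```text
t: 30.5
ee_pos: [0.438, 0.3263, 0.047]
tcp_rot: [0.866, 0.5, 0.0, 0.0]
ft_force: [-1.3, -1.2, 3.2]
width: 0.0443
```

Light contact (about 4 N). Opening gently.

```bash
python3 -m creep '[[0,0,0,0,0,0,54],[0,0,0,0,0,0,58],[0,0,0,0,0,0,65],[0,0,0,0,0,0,80],[0,0,0,0,0,0,100]]' 20;python3 -m creep '[[0,0,0,0,0,0,100],[0,0,0,0,0,0,100],[0,0,0,0,0,0,100]]'; python3 -m creep '[[0,0,-1,0,0,0,100],[0,0,-3,0,0,0,100],[0,0,-6,0,0,0,100],[0,0,-10,0,0,0,100],[0,0,-14,0,0,0,100]]'; python3 go.py 600 200 200 60
```

```text
t: 31.0
ee_pos: [0.438, 0.3262, 0.0466]
tcp_rot: [0.866, 0.5, 0.0, -0.0]
ft_force: [0.5, -0.5, 0.4]
width: 0.0805
t: 31.3
ee_pos: [0.438, 0.3262, 0.0467]
tcp_rot: [0.866, 0.5, 0.0, -0.0]
ft_force: [0.6, 0.7, 0.4]
width: 0.0851
t: 31.8
ee_pos: [0.4375, 0.326, 0.1885]
tcp_rot: [0.866, 0.5, -0.0, -0.0]
ft_force: [0.6, 0.1, -0.1]
width: 0.0856
t 31.8 pos mm [437.5 326.  188.5] yaw 60.0 F [ 0.6  0.1 -0.1] w 85.6 j7 -0.06
-> [-2.79 20.37 -1.15] [-0.  0.  0.]
```

```bash
python3 go.py 330 510 230 60; python3 -m creep '[[2,-4,-2,0,0,0,100],[4,-8,-4,0,0,0,100],[6,-12,-4,0,0,0,100],[8,-16,-4,0,0,0,100],[10.5,-18.5,-4,0,0,0,100]]' >/dev/null; python3 -m creep '[[0,0,0,0,0,0,100],[0,0,0,0,0,0,100],[0,0,0,0,0,0,100]]'
python3 - <<'E'
from h import *
from workcell import *
for n in ("top","scene"):
    p,d=grab_frame(n); W=pts(n,d);np.savez(f"pics/{n}9.npz",p=p,d=d); cv2.imwrite(f"pics/{n}9.png",p[:,:,::-1])
    tab=(W[...,0]>.3)&(W[...,0]<.85)&(abs(W[...,1])<.42)&(d>0)&(W[...,2]<.16)
    m=((W[...,2]>.0055)&tab).astype(np.uint8)
    k,L,S,C=cv2.connectedComponentsWithStats(m)
    for i in range(1,k):
        if S[i,4]<25: continue
        q=W[L==i]; z=q[:,2]; hi=np.percentile(z,97); tq=q[z>hi-.004]
        a=cv2.minAreaRect((q[:,:2]*1000).astype(np.float32));b=cv2.minAreaRect((tq[:,:2]*1000).astype(np.float32))
        print(n,S[i,:2]+S[i,2:4]//2,S[i,4],"zmax %.1f"%(hi*1000),np.round([*a[0],*a[1],a[2]],1),"top",np.round([*b[0],*b[1],b[2]],1))
E
```

```text
t 31.8 pos mm [437.5 326.  188.5] yaw 60.0 F [ 0.6  0.1 -0.1] w 85.6 j7 -0.06
-> [ 10.56 -18.51  -4.14] [-0.  0.  0.]
t: 32.6
ee_pos: [0.3314, 0.5082, 0.2267]
tcp_rot: [0.867, 0.499, 0.0, 0.001]
ft_force: [0.7, 0.2, -0.1]
width: 0.0851
top [513 188] 636 zmax 53.2 [ 672.4 -351.    44.8   44.7   61.6] top [ 673.3 -352.2   40.7   41.1   81.9]
top [334 205] 952 zmax 40.7 [633.8 -10.6 110.2  60.1  11.9] top [632.9  -4.4 109.4  31.1  12.1]
top [142 188] 365 zmax 85.7 [660.  350.6  25.2  31.   61.5] top [661.8 353.8  12.8  15.7  73.7]
top [498 301] 1475 zmax 24.9 [ 458.7 -328.1  131.3  184.4   13.8] top [ 458.6 -327.5  129.9  181.2   14.3]
top [325 320] 651 zmax 27.3 [418.   -0.5  25.2 148.6  88. ] top [3.811e+02 2.000e-01 7.210e+01 2.050e+01 9.000e-01]
top [524 298] 413 zmax 51.4 [ 465.4 -377.8   37.4   62.2    7.2] top [ 469.7 -373.    23.3   26.1   13.8]
top [148 306] 859 zmax 96.2 [438.8 324.9  47.2  47.4  49.2] top [439.  325.6  45.8  46.8   4.6]
top [473 306] 398 zmax 51.1 [ 445.3 -280.5   37.2   59.8    6.1] top [ 448.3 -281.6   23.1   26.3   12.1]
scene [476 191] 963 zmax 96.1 [420.9 335.5  47.1  90.3  63.8] top [439.7 326.6  45.8  48.1  36.9]
scene [313 207] 460 zmax 27.3 [418.5   1.3  25.5 148.3  87.9] top [383.1   2.1  17.4  74.5  88.5]
scene [154 238] 1572 zmax 23.7 [ 458.3 -326.1  137.4  180.3   14.1] top [ 459.1 -325.9  134.   180.1   14.2]
scene [177 227] 447 zmax 49.6 [ 440.9 -278.2   55.4   61.9   60.2] top [ 448.4 -279.2   26.    25.2   14.7]
scene [129 240] 473 zmax 49.6 [ 455.7 -373.9   64.9   51.7    5.9] top [ 470.2 -371.3   26.1   25.9   17. ]
scene [318 300] 1091 zmax 40.4 [634.4  -8.4 111.6  60.3  12. ] top [634.8 -10.2 111.6  16.3  11.8]
scene [518 292] 513 zmax 85.9 [665.6 353.8  31.3  26.   60.8] top [662.8 355.4  15.8  16.8  81.3]
scene [127 334] 795 zmax 52.2 [ 674.4 -350.6   46.    46.    71.4] top [ 673.1 -350.8   42.    41.7   23.6]
```

View pics/scene9.png

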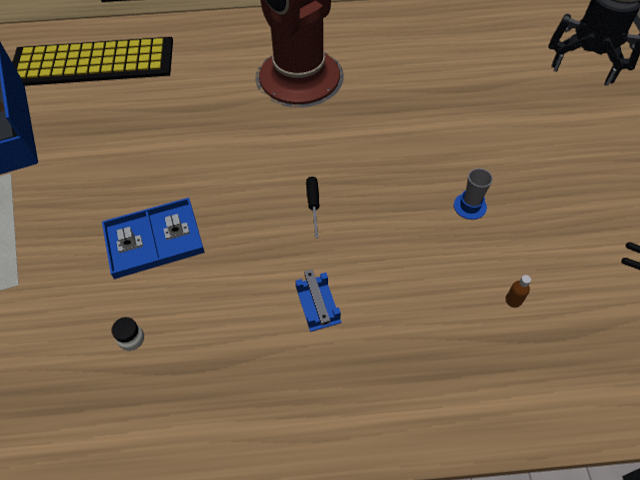

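View pics/top9.png

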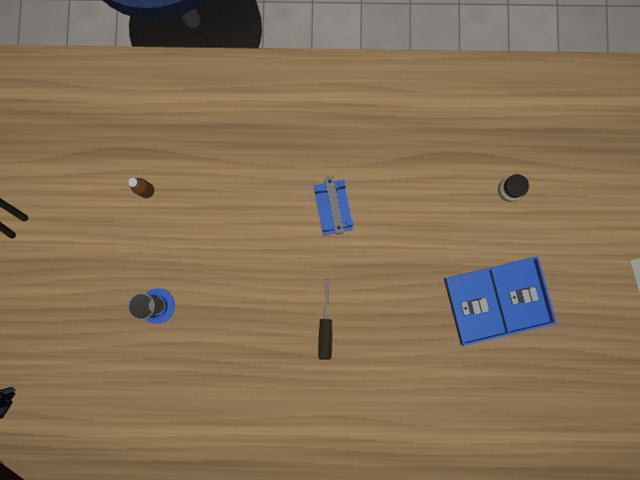

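Both pictures show the job done. The blocks are in the two bays (scene (128,239) and (176,227); tops at 48 mm plus the usual ~2 mm bias). The bar is in the notches at (317,298), with its top at 38 mm plus bias. The tumbler is in the holder at (478,190), with its rim at 96 mm. The bystanders have not moved.

```bash
python3 -c "
from workcell import r
print(r.hand_in())"
```

```text
the job is handed in; nothing more can be done
None
```

I sorted all four parts and handed the job in at about 33 s of the 104 s allowed; the hand-in reports no verdict.

My last checks, from both cameras:
- **Blocks:** one stands upright in each bay, within about 4 mm of the bay's centre.
- **Bar:** it lies in both notches, within about 2 mm of the rest's centre and about 0.2° off its axis. The top camera's reading of the bar's top face alone came out about 5 mm off sideways, because that patch also took in part of the rest's cheeks. The scene camera showed no such offset.
- **Tumbler:** it sits on the holder's floor, with its rim 96 mm above the bench as expected. The rim's centre is about 1.5 mm from the holder's axis. The wrist force as it touched down was about 4 N.
- **Bystanders:** the bottle, the jar and the screwdriver stayed within 1 mm of where they started, as measured. The gripper ended clear of everything.

One cross-check failed: fitting the tumbler's shape in the first picture found no usable points. The same fit worked on the later pictures with the tumbler in the gripper, so I relied on those. Block and bar tops read 1–2.7 mm high in both cameras, before and after they were moved, which is about the size of the calibration error.

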